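# Shut the drying cabinet and lift out the basket of plugs

### The job

The washed brass plugs have just come out of the drying cabinet in their wire basket, and the open door hangs over it. Swing the cabinet door shut until its roller catch has snapped in and the door sits fully home, then take the basket by the middle of its handle, so that it balances, lift it straight up about 10 cm off the drip tray and hold it there, level and still, with all four plugs in it, ready to be handed over. Finish while holding the basket in the gripper: do not set it down or let go; keep it level throughout and leave the other things on the bench alone.

Things in the scene. Friction and masses are not known exactly. Their poses are not given: they have to be found in the camera images.
- cabinet: bench drying cabinet, 260 mm wide (its y), 160 mm deep (its x), 315 mm high, blue blower plinth below and grey chamber above. Fixed to the bench. Origin at the centre of its underside on the bench top; its front looks along its own -x, its own +y is to the left seen from the front. Front face of the carcass at x = -80 mm in its frame
- door (a joint): opening angle of the cabinet's glazed door, rad: 0 shut, 0.5 to 1.0 at the start, at most 1.9. Light hinge friction; it stays where it is left. In the last 0.06 rad a tongue rides over a spring roller on the sill (5 to 8 N at the free edge); below about 0.02 rad the roller snaps in behind it and draws the door to 0, where it stops solid
- door_hinge (a point): point on the door's upright hinge line, at the height of the door's bottom edge, 136 mm above the bench; it lies at (-98, +130) mm in the cabinet's frame, at the left front corner, so the free edge is on the right and swings out toward the robot. Turns with the door: x axis in the closing direction, y from the free edge to the hinge
- door_free_edge (a point): top outer corner of the door's free edge, 260 mm from the hinge, 315 mm above the bench. The door is a panel 260 mm wide, 179 mm tall, 18 mm thick; its outside face contains the hinge line. Plain top rail 62 mm tall, glass pane below. A bow handle 237 mm from the hinge stands 31 mm off the outside face, 175 to 250 mm above the bench
- door_push (a point): good place to push: point on the outside face of the door's plain top rail, 190 mm from the hinge and 25 mm below the top edge. Its x axis points into the door (the closing direction), y from the free edge to the hinge, z up
- drip_tray: shallow aluminium drip tray, 150 x 215 mm, 20 mm high to its rim on four rubber feet, in front of the cabinet and partly under the opened door, fixed to the bench. Origin at the centre of its underside. Three drain bars inside, tops 15 mm above the bench, carry the basket
- basket: steel wire basket, 100 mm (its x) by 160 mm (its y), walls 42 mm high, floor 3 mm, about 0.26 kg empty, standing on the tray's drain bars with the four plugs in it. Origin at the centre of its underside, z up when level. A fixed bow handle stands over its middle along y, reaching 99 mm above its underside, clear below the door's bottom edge
- basket_grip (a point): centre of the handle's black grip, 90 mm above the basket's underside: a bar 16 mm wide (along the basket's x), 18 mm tall, 116 mm long (along the basket's y)
- plug_1: brass screw plug standing on its hexagon in the basket, squat, 19 mm across, 21 mm tall; origin at the centre of its underside
- plug_2: brass screw plug standing on its hexagon in the basket, slim, 16 mm across, 25 mm tall; origin at the centre of its underside
- plug_3: brass screw plug standing on its hexagon in the basket, squat, 22 mm across, 19 mm tall; origin at the centre of its underside
- plug_4: brass screw plug standing on its hexagon in the basket, slim, 16 mm across, 23 mm tall; origin at the centre of its underside
- loupe: black eye loupe standing on its wide rim, 37 mm across, 26 mm tall; origin at the centre of its underside; a bystander
- oil_vial: glass vial with green cap, 24 mm across, 59 mm tall; origin at the centre of its underside; a bystander
- oil_can: cream squeeze oil bottle with red needle spout, 41 mm across, 110 mm tall; origin at the centre of its underside; a bystander
- plug_gauge: steel double-ended plug gauge lying on the bench, 98 mm long, 25 mm thick; origin at the centre of its underside; a bystander

How it is judged:
On the way, in this order (a step that is already met when the one before it is completed fails the run):
1. the door is shut and seated on its catch, the basket still standing in the drip tray (value of joint door below 0.012 rad and z of basket in the frame of drip_tray below 0.026 m and contact force between the fingers and basket below 0.5 N), for 0.3 s.
2. the basket hangs in the gripper by the middle of its handle, clear of the tray and level (horizontal distance between the grasp point and basket_grip below 0.025 m and z of basket in the frame of drip_tray between 0.075 and 0.19 m and angle between basket's own z axis and vertical below 0.12 rad and contact force between the fingers and basket above 1 N), for 0.2 s.
At the end, for the whole second after the job is handed in: Door seated on its catch (within 0.012 rad of shut); basket held by the fingers within 25 mm of its handle's middle, 75 to 190 mm above the drip tray's underside, within 0.09 rad of level, slower than 20 mm/s and 0.1 rad/s, touching neither tray nor cabinet; all four plugs within it (value of joint door below 0.012 rad and horizontal distance between the grasp point and basket_grip below 0.025 m and z of basket in the frame of drip_tray between 0.075 and 0.19 m and angle between basket's own z axis and vertical below 0.09 rad and linear speed of basket below 0.02 m/s and angular speed of basket below 0.1 rad/s and contact force between the fingers and basket above 1 N and contact force between basket and drip_tray below 0.05 N and contact force between basket and cabinet below 0.05 N and x of plug_1 in the frame of basket between -0.05 and 0.05 m and y of plug_1 in the frame of basket between -0.08 and 0.08 m and z of plug_1 in the frame of basket between -0.005 and 0.04 m and x of plug_2 in the frame of basket between -0.05 and 0.05 m and y of plug_2 in the frame of basket between -0.08 and 0.08 m and z of plug_2 in the frame of basket between -0.005 and 0.04 m and x of plug_3 in the frame of basket between -0.05 and 0.05 m and y of plug_3 in the frame of basket between -0.08 and 0.08 m and z of plug_3 in the frame of basket between -0.005 and 0.04 m and x of plug_4 in the frame of basket between -0.05 and 0.05 m and y of plug_4 in the frame of basket between -0.08 and 0.08 m and z of plug_4 in the frame of basket between -0.005 and 0.04 m); the arm keeps its last pose, push and grip.
It fails at once if the basket was tipped by more than 0.25 rad (14 degrees) (angle between basket's own z axis and vertical above 0.25 rad).
It fails at once if the basket was lifted while the cabinet door was not shut (z of basket in the frame of drip_tray above 0.045 m and value of joint door above 0.03 rad).
It fails at once if the loupe, vial, oil bottle or plug gauge was shifted by more than 25 mm (distance of any of loupe, oil_vial, oil_can, plug_gauge from where it was at the start of the episode above 0.025 m).
It also fails if it takes over 54 s, if anything falls off the work surface, if the arm or the gripper's body presses on something with over 40 N, if the wrist force passes 120 N, or if a joint passes its speed limit or range.

### The arm

A 7-joint arm with a two-finger parallel gripper is mounted at the origin on a cart in front of the work surface, level with it; the furniture and walls round the work are solid. World frame = base frame: x ahead of the robot, y to its left, z up, the work surface at z = 0. Lengths are in m, angles in rad, forces in N, time in s.
With the tool pointing down it reaches from about 0.425 to 0.875 m from the base axis. Payload 4.7 kg.
Tool frame: the origin (TCP) lies midway between the tips of the shut fingers; the grasp point (between the pads) lies ctrl.grasp_offset behind it (ctrl.grasp_offset is the distance from the TCP to the grasp point, in m); z points along the fingers, y is the line along which they close (so a half turn about z gives the same grasp; the last joint's range is limited). The gripper opens to 87 mm and grips with 3 to 60 N. Pads are 19 mm wide; open, the fingers measure 117 mm over their backs; the gripper's body (75 mm by 190 mm) begins 51 mm behind the grasp point.
Start: joints at [1.268, 0.321, -0.07, 1.45, 0.023, 1.371, -0.057], TCP at [0.202, -0.618, 0.223] pointing down, gripper open.
Joint ranges: [-2.86, 2.86], [-0.3, 2.09], [-1.38, 1.24], [0.06, 2.45], [-1.56, 4.7], [0.09, 2.05], [-2.69, 2.69]. Speed limits (rad/s): [2.57, 2.57, 3.14, 3.14, 3.14, 3.14, 3.14].

### API

Orientations are given as a rotation vector (axis times angle).
In Python, from bench import ctrl gives the robot as it stands. The module is installed in compiled form; this text tells all that it offers.
- The arm moves only by the tool jog_arm, never from a script. Its argument "moves" is one flat list of numbers, 7 for each row, row after row: the shift along the tool's x, y, z in units of 30 cm (1.0 is 30 cm), then the turn, a rotation vector about the tool's x, y, z in units of 60 degrees (1.0 is 60 degrees), then the gripper's target within -1 to 1 (fully open at 1, half-way at 0, shut at -1). In form: [x, y, z, wx, wy, wz, fingers, x, y, z, wx, wy, wz, fingers, ...]. A call has exactly 8 rows; each row is the pose to reach, as a shift and turn from the pose commanded when the call began, along the tool's axes at that moment; what a row does not reach only later rows make up. A row lasts 1/8 s, in which the tool goes at most 62.5 mm and 10.7 degrees, less where a joint would pass 70% of its speed; a pose out of reach is approached as far as the arm can. A call with a number of a shift or a turn outside -1 to 1 is refused whole. A call with a gripper value outside its range is refused whole. The fingers move at their own pace and stop on an object; "newtons" is the grip in N (left out, the last holds). Time passes only in rows, so rows that repeat a pose let the fingers close, or fill a call up. It gives the time, the measured TCP pose, the force, the opening and the grip force at its end, in the units of the state.
- ctrl.get_state(): the state, without advancing time (a new reading comes with each control period).
- ctrl.get_image(name): name is "scene" or "top" or "wrist"; returns a dict with "pixels" (420x560x3 uint8, red, green, blue), "fx", "fy", "cx", "cy" (pixels), "dist" ([k1, k2, p1, p2, k3] as OpenCV has them; the pictures are not rectified), "xyz" and "rotation" of the camera in the world; the wrist camera has in their place "tool_from_camera" (4x4, takes a point from camera to tool coordinates, whose origin is the TCP and whose axes are the flange's). Camera axes: x right, y up, looking along -z (the intrinsics and any distortion apply to the point x, -y, -z); pixel columns grow to the right and rows downward; lengths in m; the calibration is good to about 2 mm. A picture is of the moment at which its call begins: read the wrist's pose just before it. There is no depth.
- ctrl.close_job(): hands the job in; it is judged then, once.
The state is a dict: "time": time; "joint_positions": joint angles; "qd": joint speeds; "joint_torque": joint torques, N m; "position": TCP position; "tool_rot": TCP orientation; "ft_force": force on the tool from outside, world axes, zero at the start; "torque": the same for the moment, N m; "grip_width": opening from 0.0 (shut) to 1.0 (fully open); "grip_force": force on a finger pad.
Only numpy, scipy, OpenCV 4.12 (cv2) and the standard library are available. Lean on these libraries where they do the work, as an engineer would, in place of code of your own. Each camera call takes 0.05 s, during which the arm holds its last target. There are 200 camera calls.

## Working session

There is one attempt and no reset: what is moved stays moved. The work goes in short steps, Python scripts to look and compute and a tool call to move; the robot and the scene stay as the last step left them, time stands still between calls to the robot, and variables do not carry over. Pictures are saved under pics/ and viewed, at most 12 in all, crops included, and the job is handed in when it is done.

Besides the shell and the picture viewer there is one more tool, called after "Emit:" in YAML: its name, and indented under it one key for each argument. jog_arm: Moves the arm, as the interface text tells. Its arguments: {"type":"object","properties":{"moves":{"type":"array"},"newtons":{"type":"number"}},"required":["moves"]}

```bash
mkdir -p pics; cat > h.py <<'E'
import numpy as np, cv2
from scipy.spatial.transform import Rotation as R
from bench import ctrl
def K(im): return np.array([[im['fx'],0,im['cx']],[0,im['fy'],im['cy']],[0,0,1.]])
def cam(im,st=None):
    if 'xyz' in im:
        r=np.array(im['rotation'],float)
        r=r if r.shape==(3,3) else R.from_rotvec(r).as_matrix()
        return np.array(im['xyz']),r
    T=np.eye(4);T[:3,:3]=R.from_rotvec(st['tool_rot']).as_matrix();T[:3,3]=st['position']
    M=T@np.array(im['tool_from_camera']);return M[:3,3],M[:3,:3]
def ray(im,uv,st=None):
    o,r=cam(im,st);p=cv2.undistortPoints(np.array([[uv]],float),K(im),np.array(im['dist'],float))[0,0]
    d=r@np.array([p[0],-p[1],-1]);return o,d/np.linalg.norm(d)
def atz(im,uv,z,st=None):
    o,d=ray(im,uv,st);return o+d*(z-o[2])/d[2]
def tri(rays):
    A=0;b=0
    for o,d in rays:
        P=np.eye(3)-np.outer(d,d);A=A+P;b=b+P@o
    x=np.linalg.solve(A,b);return x,[np.linalg.norm((np.eye(3)-np.outer(d,d))@(x-o)) for o,d in rays]
def proj(im,X,st=None):
    o,r=cam(im,st);c=(np.atleast_2d(X)-o)@r;c=c*[1,-1,-1]
    return cv2.projectPoints(c,np.zeros(3),np.zeros(3),K(im),np.array(im['dist'],float))[0][:,0]
def save(im,n,crop=None,s=1):
    p=im['pixels'][:,:,::-1]
    if crop: p=p[crop[1]:crop[3],crop[0]:crop[2]]
    cv2.imwrite('pics/'+n+'.png',cv2.resize(p,None,fx=s,fy=s,interpolation=cv2.INTER_CUBIC))
E
python3 - <<'E'
from h import *
import pickle
s=ctrl.get_state();print(s,ctrl.grasp_offset)
for n in('scene','top'):
    im=ctrl.get_image(n);save(im,n,None,1.42);pickle.dump(im,open(n+'.pkl','wb'));print({k:v for k,v in im.items() if k!='pixels'})
E
```

```text
{'time': 0.0, 'joint_positions': array([ 1.26806393,  0.32180908, -0.07008275,  1.45167261,  0.02259396,
        1.3707913 , -0.05693856]), 'qd': array([ 0.00026402,  0.0007527 , -0.00070157,  0.00037192,  0.00030454,
        0.00029497, -0.00027736]), 'joint_torque': array([-3.18108723e-04, -4.91297114e+01, -4.03797431e-01, -3.12529957e+01,
       -6.36247918e-02,  4.38232231e-02,  1.84927485e-04]), 'position': array([ 0.20229443, -0.61713899,  0.22147173]), 'tool_rot': array([-3.10042790e+00, -4.95290636e-01,  6.12573919e-04]), 'ft_force': array([-0.63584666, -0.72848047, -0.65822258]), 'torque': array([ 0.05851721,  0.02664092, -0.01372947]), 'grip_force': 0.0, 'grip_width': 1.002477252850585} 0.0187
{'fx': 482.7096299062993, 'fy': 482.7096299062993, 'cx': 287.45552983472055, 'cy': 210.82781674665475, 'dist': array([-0.1369168,  0.       ,  0.       ,  0.       ,  0.       ]), 'xyz': array([-0.08897506,  1.05222793,  0.82864828]), 'rotation': array([ 0.38856885, -1.39890891, -2.26909167])}
{'fx': 414.15499859652635, 'fy': 414.15499859652635, 'cx': 280.1599012477958, 'cy': 212.18240943275424, 'dist': array([-0.11274356,  0.        ,  0.        ,  0.        ,  0.        ]), 'xyz': array([0.39622562, 0.02749146, 1.27742814]), 'rotation': array([ 0.06238744, -0.16357279, -1.54143943])}
```

View pics/scene.png

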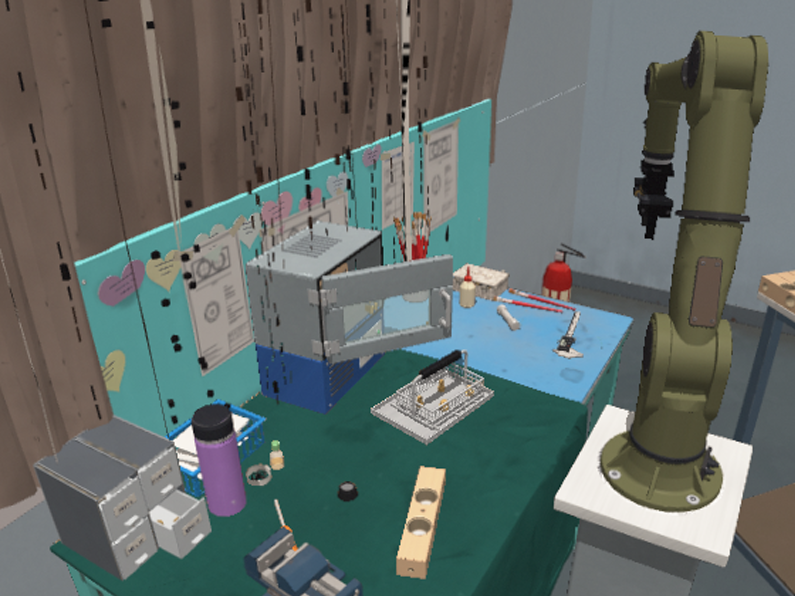

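View pics/top.png

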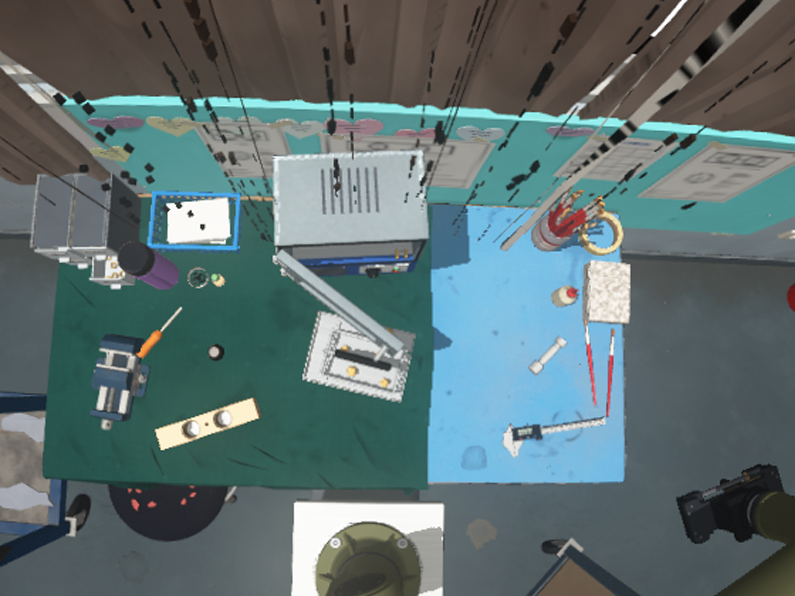

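Scene view: the door is open about 45–50°, with its hinge at (325,280) and free edge at (450,258). The grip runs (421,374)–(462,353). In the top view the hinge is near (280,252), the free edge near (402,350), and the grip runs (336,352)–(392,368).

```bash
python3 - <<'E'
from h import *
import pickle
S=pickle.load(open('scene.pkl','rb'));T=pickle.load(open('top.pkl','rb'))
f=420/596
f=560/795
for n,uv in dict(FL=(276,246),FR=(429,238),BL=(274,157),BR=(424,151),hinge=(279,252),free=(402,350)).items(): print(n,atz(T,np.array(uv)*f,.315))
for n,uv in dict(hinge=(320,282),free=(450,258),FR=(383,229),FL=(314,277)).items(): print('s',n,atz(S,np.array(uv)*f,.315))
for a,b in (((421,374),(336,352)),((462,353),(392,368)),((441,364),(364,360))):
    print('grip',tri([ray(S,np.array(a)*f),ray(T,np.array(b)*f)]),atz(T,np.array(b)*f,.113))
save(T,'topc',(180,150,310,290),5.5 if 0 else 4.2); save(S,'scc',(210,140,360,320),3.3)
E
```

```text
FL [0.62391029 0.17179324 0.315     ]
FR [ 0.64689224 -0.08419353  0.315     ]
BL [0.78049537 0.18439403 0.315     ]
BR [ 0.80270454 -0.07368463  0.315     ]
hinge [0.61383805 0.16625225 0.315     ]
free [ 0.45655822 -0.04216518  0.315     ]
s hinge [0.60419206 0.18805243 0.315     ]
s free [ 0.45384873 -0.02140178  0.315     ]
s FR [ 0.64818802 -0.08988337  0.315     ]
s FL [0.62651595 0.17638932 0.315     ]
grip (array([0.46254255, 0.0739571 , 0.10413128]), [np.float64(0.00017721860756981858), np.float64(0.00017721860756990404)]) [0.46188412 0.07352601 0.113     ]
grip (array([ 0.43203609, -0.03904292,  0.10179671]), [np.float64(0.0016545159014759979), np.float64(0.0016545159014759135)]) [ 0.43317689 -0.03770955  0.113     ]
grip (array([0.44830395, 0.01794084, 0.10104084]), [np.float64(0.00022316846387242147), np.float64(0.00022316846387248859)]) [0.44757606 0.01794062 0.113     ]
```

View pics/topc.png

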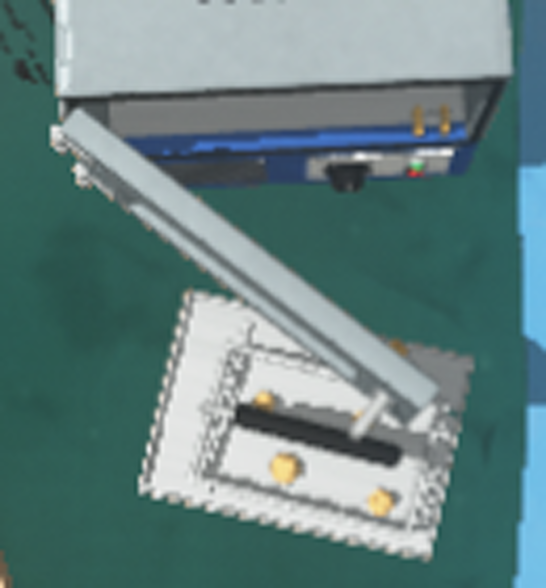

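View pics/scc.png

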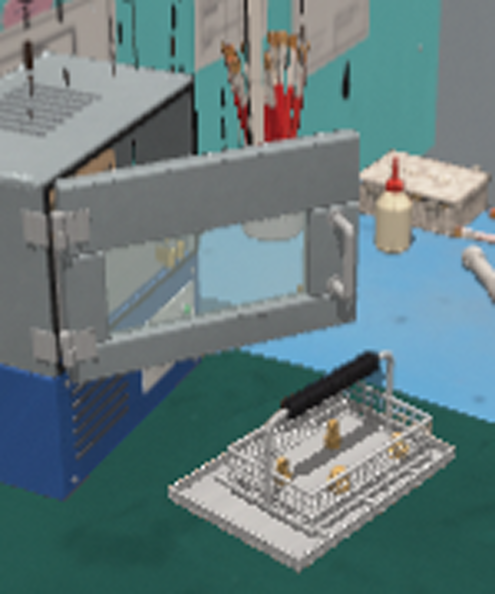

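The cabinet yaw is about 0.09. The hinge is at (0.606,0.170), the door is open about 0.70 rad, and the grip centre is near (0.448,0.018,0.103) with yaw -0.26. One tool yaw (tool x at 1.307) suits both the push and the grasp. I'll swing over high with the fingers shut.

Emit:
jog_arm:
  moves: [0.1, -0.1, -0.06, 0, 0, -0.05, -1, 0.24, -0.22, -0.14, 0, 0, -0.12, -1, 0.38, -0.34, -0.2, 0, 0, -0.19, -1, 0.52, -0.47, -0.25, 0, 0, -0.26, -1, 0.66, -0.6, -0.3, 0, 0, -0.33, -1, 0.8, -0.72, -0.33, 0, 0, -0.4, -1, 0.92, -0.84, -0.33, 0, 0, -0.45, -1, 0.98, -0.9, -0.33, 0, 0, -0.48, -1]

```text
time: 1.1
position: [0.3989, -0.2667, 0.3216]
tool_rot: [2.878, 1.259, -0.0]
ft_force: [-0.3, 0.1, 0.7]
grip_width: 0.169
grip_force: 0.0
```

```bash
cat >> h.py <<'E'
def units(p,yaw):
    """shift/turn (jog units) to world TCP p, tool down with tool x at world angle yaw"""
    s=ctrl.get_state();C=R.from_rotvec(s['tool_rot'])
    c,n=np.cos(yaw),np.sin(yaw);G=R.from_matrix([[c,n,0],[n,-c,0],[0,0,-1]])
    print('t',round(s['time'],2),'pos',s['position'].round(4),'x-yaw',round(np.arctan2(*C.as_matrix()[[1,0],0]),3),'q',s['joint_positions'].round(2),'F',s['ft_force'].round(1))
    print('shift',(C.inv().apply(np.array(p)-s['position'])/.3).round(3),'turn',((C.inv()*G).as_rotvec()/np.radians(60)).round(3))
E
python3 -c "
from h import *
units((.44,.055,.32),1.307)"
```

```text
t 1.1 pos [ 0.3989 -0.2667  0.3216] x-yaw 0.825 q [ 0.95 -0.06 -0.39  1.68 -0.02  1.52 -0.19] F [-0.3  0.1  0.7]
shift [ 0.88  -0.627  0.005] turn [ 0.     0.    -0.461]
```

Emit:
jog_arm:
  moves: [0.1, -0.07, -0.1, 0, 0, -0.05, -1, 0.22, -0.16, -0.1, 0, 0, -0.12, -1, 0.35, -0.25, -0.1, 0, 0, -0.19, -1, 0.48, -0.34, -0.1, 0, 0, -0.26, -1, 0.61, -0.43, -0.1, 0, 0, -0.33, -1, 0.74, -0.53, -0.1, 0, 0, -0.4, -1, 0.84, -0.6, -0.1, 0, 0, -0.44, -1, 0.88, -0.63, -0.1, 0, 0, -0.46, -1]

```text
time: 2.1
position: [0.4399, 0.0535, 0.3514]
tool_rot: [2.497, 1.906, -0.001]
ft_force: [0.4, -0.1, 0.4]
grip_width: 0.012
grip_force: 0.0
```

```bash
python3 -c "
from h import *
units((.44,.055,.28),1.307)
for a in (.7,.5,.3,.15,.05,0,-.02):
    th=-1.481-a;u=np.array([np.cos(th),np.sin(th)]);c=np.array([-u[1],u[0]])
    p=np.array([.606,.170])+.19*u-.015*c
    print(a,p);units((*p,.28),1.307)
im=ctrl.get_image('scene');save(im,'s2',(180,100,380,300),3)
"
```

```text
t 2.1 pos [0.4399 0.0535 0.3514] x-yaw 1.304 q [ 0.68 -0.17 -0.73  1.68 -0.12  1.59 -0.32] F [ 0.4 -0.1  0.4]
shift [ 0.005 -0.001  0.238] turn [-0.     0.    -0.003]
0.7 [0.4848305  0.02288456]
t 2.1 pos [0.4399 0.0535 0.3514] x-yaw 1.304 q [ 0.68 -0.17 -0.73  1.68 -0.12  1.59 -0.32] F [ 0.4 -0.1  0.4]
shift [-0.059  0.172  0.238] turn [-0.     0.    -0.003]
0.5 [0.51647314 0.00174441]
t 2.1 pos [0.4399 0.0535 0.3514] x-yaw 1.304 q [ 0.68 -0.17 -0.73  1.68 -0.12  1.59 -0.32] F [ 0.4 -0.1  0.4]
shift [-0.099  0.292  0.238] turn [-0.     0.    -0.003]
0.3 [ 0.55168495 -0.01268792]
t 2.1 pos [0.4399 0.0535 0.3514] x-yaw 1.304 q [ 0.68 -0.17 -0.73  1.68 -0.12  1.59 -0.32] F [ 0.4 -0.1  0.4]
shift [-0.115  0.418  0.238] turn [-0.     0.    -0.003]
0.15 [ 0.57959539 -0.01875327]
t 2.1 pos [0.4399 0.0535 0.3514] x-yaw 1.304 q [ 0.68 -0.17 -0.73  1.68 -0.12  1.59 -0.32] F [ 0.4 -0.1  0.4]
shift [-0.109  0.513  0.238] turn [-0.     0.    -0.003]
0.05 [ 0.59857118 -0.02044635]
t 2.1 pos [0.4399 0.0535 0.3514] x-yaw 1.304 q [ 0.68 -0.17 -0.73  1.68 -0.12  1.59 -0.32] F [ 0.4 -0.1  0.4]
shift [-0.098  0.575  0.238] turn [-0.     0.    -0.003]
0 [ 0.60809882 -0.02057963]
t 2.1 pos [0.4399 0.0535 0.3514] x-yaw 1.304 q [ 0.68 -0.17 -0.73  1.68 -0.12  1.59 -0.32] F [ 0.4 -0.1  0.4]
shift [-0.09   0.606  0.238] turn [-0.     0.    -0.003]
-0.02 [ 0.61190974 -0.02049954]
t 2.1 pos [0.4399 0.0535 0.3514] x-yaw 1.304 q [ 0.68 -0.17 -0.73  1.68 -0.12  1.59 -0.32] F [ 0.4 -0.1  0.4]
shift [-0.087  0.618  0.238] turn [-0.     0.    -0.003]
```

View pics/s2.png

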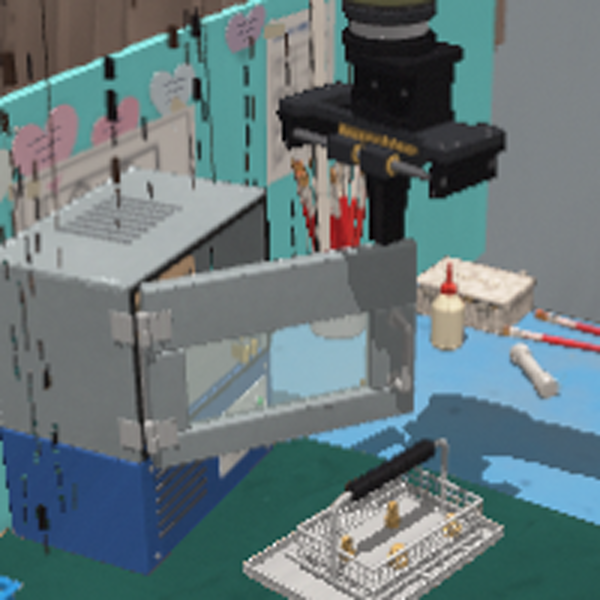

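```bash
python3 -c "
from h import *
im=ctrl.get_image('scene')
print((proj(im,[[.44,.0535,.351],[.44,.0535,.391],[.4566,-.042,.315],[.606,.17,.315]])-[180,100])*3)
im=ctrl.get_image('top');save(im,'t2',(180,150,310,290),4.2)
print((proj(im,[[.44,.0535,.351],[.4566,-.042,.315],[.606,.17,.315]])-[180,150])*4.2)
"
```

```text
[[385.6823972  239.47756243]
 [386.28264398 195.25302186]
 [418.62427366 236.91521509]
 [147.37815972 287.60813181]]
[[257.58876262 427.90352869]
 [433.01761154 405.38890666]
 [ 61.99701401 128.94291187]]
```

View pics/t2.png

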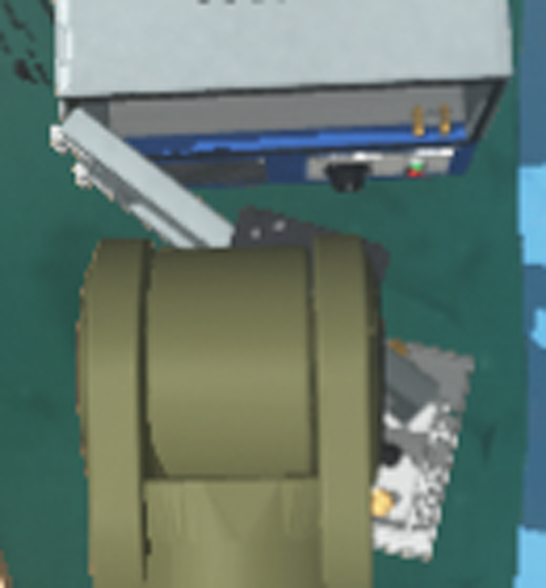

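The finger tip projects where the image shows it, in front of the door and clear of it. I'll descend, then push along the arc.

Emit:
jog_arm:
  moves: [0, 0, 0.1, 0, 0, 0, -1, 0, 0, 0.2, 0, 0, 0, -1, 0, 0.02, 0.24, 0, 0, 0, -1, -0.02, 0.07, 0.24, 0, 0, 0, -1, -0.04, 0.12, 0.24, 0, 0, 0, -1, -0.06, 0.16, 0.24, 0, 0, 0, -1, -0.07, 0.2, 0.24, 0, 0, 0, -1, -0.08, 0.24, 0.24, 0, 0, 0, -1]
  newtons: 20

```text
time: 3.25
position: [0.5036, 0.0096, 0.2797]
tool_rot: [2.5, 1.902, -0.0]
ft_force: [-0.8, -0.1, 0.8]
grip_width: 0.004
grip_force: 0.3
```

Emit:
jog_arm:
  moves: [-0.01, 0.03, 0, 0, 0, 0, -1, -0.02, 0.06, 0, 0, 0, 0, -1, -0.025, 0.09, 0, 0, 0, 0, -1, -0.03, 0.12, 0, 0, 0, 0, -1, -0.035, 0.15, 0, 0, 0, 0, -1, -0.035, 0.18, 0, 0, 0, 0, -1, -0.035, 0.21, 0, 0, 0, 0, -1, -0.03, 0.24, 0, 0, 0, 0, -1]

```text
time: 4.25
position: [0.5704, -0.0181, 0.2795]
tool_rot: [2.5, 1.902, -0.0]
ft_force: [-1.2, -0.0, -0.0]
grip_width: 0.006
grip_force: 0.2
```

```bash
python3 -c "
from h import *
units((.598,-.02,.28),1.307)
units((.612,-.02,.28),1.307)
im=ctrl.get_image('scene');save(im,'s3',(180,100,380,300),3)
"
```

```text
t 4.25 pos [ 0.5704 -0.0181  0.2795] x-yaw 1.301 q [ 0.64  0.19 -0.75  1.54  0.13  1.46 -0.39] F [-1.2 -0.  -0. ]
shift [ 0.018  0.09  -0.002] turn [-0.     0.    -0.006]
t 4.25 pos [ 0.5704 -0.0181  0.2795] x-yaw 1.301 q [ 0.64  0.19 -0.75  1.54  0.13  1.46 -0.39] F [-1.2 -0.  -0. ]
shift [ 0.031  0.135 -0.002] turn [-0.     0.    -0.006]
```

View pics/s3.png

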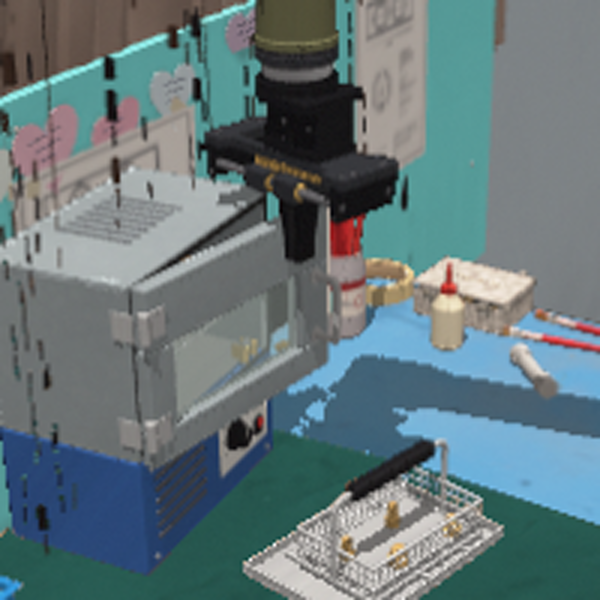

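The door follows the finger on the top rail (tip at 300,255) and is nearly shut. I'll push on toward the catch slowly.

Emit:
jog_arm:
  moves: [0.004, 0.02, 0, 0, 0, 0, -1, 0.008, 0.04, 0, 0, 0, 0, -1, 0.012, 0.055, 0, 0, 0, 0, -1, 0.015, 0.07, 0, 0, 0, 0, -1, 0.018, 0.08, 0, 0, 0, 0, -1, 0.02, 0.09, 0, 0, 0, 0, -1, 0.022, 0.1, 0, 0, 0, 0, -1, 0.025, 0.11, 0, 0, 0, 0, -1]

```text
time: 5.3
position: [0.6002, -0.0189, 0.2793]
tool_rot: [-2.495, -1.901, 0.011]
ft_force: [-15.3, -0.5, 5.5]
grip_width: 0.006
grip_force: 7.7
```

Emit:
jog_arm:
  moves: [0.001, 0.005, 0, 0, 0, 0, -1, 0.002, 0.01, 0, 0, 0, 0, -1, 0.003, 0.015, 0, 0, 0, 0, -1, 0.003, 0.015, 0, 0, 0, 0, -1, 0.003, 0.015, 0, 0, 0, 0, -1, 0.003, 0.015, 0, 0, 0, 0, -1, 0.003, 0.015, 0, 0, 0, 0, -1, 0.003, 0.015, 0, 0, 0, 0, -1]

```text
time: 6.3
position: [0.6082, -0.0197, 0.2795]
tool_rot: [2.5, 1.903, -0.0]
ft_force: [-2.1, 1.4, -0.4]
grip_width: 0.005
grip_force: 0.7
```

The force dropped from 15 to 2 N and the position matches shut (0.608), so it has snapped in. A small nudge will confirm a solid stop, then I'll back off.

Emit:
jog_arm:
  moves: [0, 0.005, 0, 0, 0, 0, -1, 0, 0.01, 0, 0, 0, 0, -1, 0, 0.013, 0, 0, 0, 0, -1, 0, 0.013, 0, 0, 0, 0, -1, 0, 0.013, 0, 0, 0, 0, -1, 0, 0.013, 0, 0, 0, 0, -1, 0, 0.013, 0, 0, 0, 0, -1, 0, 0.013, 0, 0, 0, 0, -1]

```text
time: 7.3
position: [0.6089, -0.0196, 0.2794]
tool_rot: [-2.495, -1.902, 0.009]
ft_force: [-11.5, 2.7, 4.6]
grip_width: 0.006
grip_force: 6.0
```

```bash
python3 -c "
from h import *
units((.44,.035,.30),1.307)"
```

```text
t 7.3 pos [ 0.6089 -0.0196  0.2794] x-yaw 1.303 q [ 0.58  0.3  -0.74  1.44  0.2   1.49 -0.42] F [-11.5   2.7   4.6]
shift [ 0.026 -0.592 -0.065] turn [-0.007  0.002 -0.004]
```

It stops solid. I'll retreat above the basket.

Emit:
jog_arm:
  moves: [0, -0.05, 0, 0, 0, 0, -1, 0.005, -0.13, 0, 0, 0, 0, -1, 0.01, -0.23, -0.02, 0, 0, 0, 0, 0.015, -0.33, -0.04, 0, 0, 0, 1, 0.02, -0.43, -0.06, 0, 0, 0, 1, 0.02, -0.52, -0.07, 0, 0, 0, 1, 0.02, -0.58, -0.07, 0, 0, 0, 1, 0.02, -0.59, -0.07, 0, 0, 0, 1]

```text
time: 8.3
position: [0.4427, 0.0322, 0.301]
tool_rot: [2.497, 1.9, 0.001]
ft_force: [0.4, 0.8, 0.1]
grip_width: 0.599
grip_force: 0.0
```

```bash
python3 -c "
from h import *
import pickle
s=ctrl.get_state();im=ctrl.get_image('wrist');pickle.dump((s,im),open('w1.pkl','wb'));save(im,'w1',None,1.4)
print(im['tool_from_camera'],proj(im,[[.448,.018,.104],[.4625,.074,.104],[.432,-.039,.104]],s)*1.4)
g=ctrl.get_image('scene');save(g,'s4',(180,100,380,300),3)
units((.448,.018,.22),1.307)"
```

```text
[[-3.12747916e-04  9.70446246e-01  2.41317191e-01  6.46124345e-02]
 [ 9.99999658e-01  4.88280922e-04 -6.67596778e-04 -7.73298343e-04]
 [-7.65697367e-04  2.41316900e-01 -9.70446066e-01 -1.62418945e-01]
 [ 0.00000000e+00  0.00000000e+00  0.00000000e+00  1.00000000e+00]] [[397.66286775 271.40758924]
 [396.7594643  193.80133039]
 [396.97190101 345.02080563]]
t 8.4 pos [0.4434 0.0319 0.3008] x-yaw 1.301 q [ 0.71 -0.17 -0.74  1.78 -0.11  1.49 -0.28] F [ 0.3 -0.5 -0.5]
shift [-0.04   0.027  0.269] turn [ 0.002  0.001 -0.006]
```

View pics/w1.png

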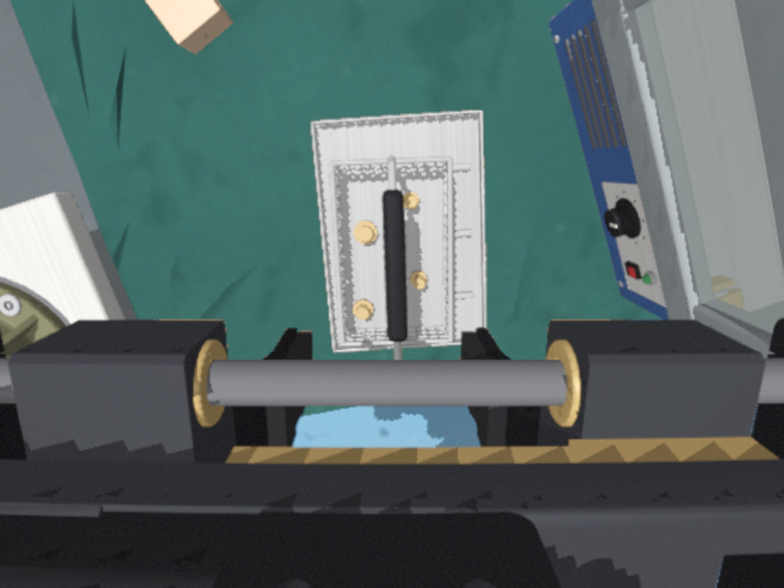

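View pics/s4.png

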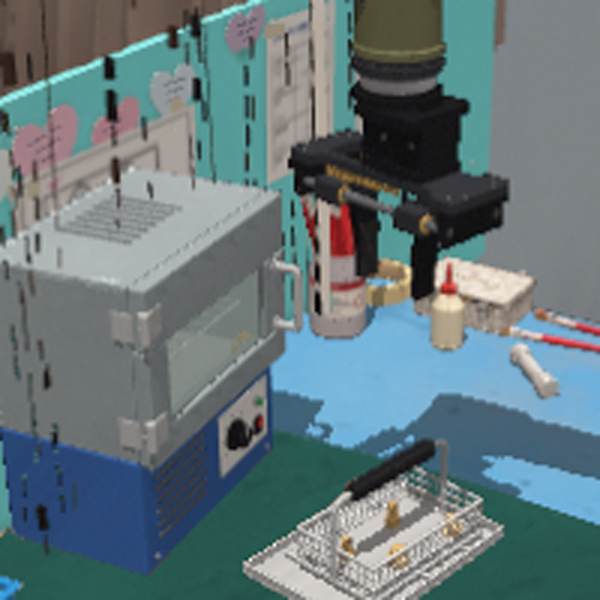

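The door is shut flush with its seam closed. The wrist view shows the grip from (394,191) to (397,341), close to the prediction.

```bash
python3 -c "
from h import *
import pickle
s,W=pickle.load(open('w1.pkl','rb'));S=pickle.load(open('scene.pkl','rb'));T=pickle.load(open('top.pkl','rb'));f=560/795
E=[]
for w,a,b in (((393.5,191),(421,374),(336,352)),((397.5,341),(462,353),(392,368))):
    x,r=tri([ray(W,np.array(w)/1.4,s),ray(S,np.array(a)*f),ray(T,np.array(b)*f)]);z=atz(W,np.array(w)/1.4,.108,s);E.append(z);print(x,np.round(r,4),z)
c=(E[0]+E[1])/2;d=E[0]-E[1];y=np.arctan2(d[1],d[0]);print(c,y,np.linalg.norm(d))
units((c[0],c[1],.20),y)
units((c[0],c[1],.105-.0187),y)
"
```

```text
[0.461674   0.07527605 0.10503185] [0.0016 0.0003 0.0016] [0.46071883 0.0767795  0.108     ]
[ 0.43234394 -0.03828649  0.10146045] [0.0016 0.0023 0.0012] [ 0.43356178 -0.03441388  0.108     ]
[0.4471403  0.02118281 0.108     ] 1.3312530643481817 0.11446166568483655
t 8.4 pos [0.4434 0.0319 0.3008] x-yaw 1.301 q [ 0.71 -0.17 -0.74  1.78 -0.11  1.49 -0.28] F [ 0.3 -0.5 -0.5]
shift [-0.031  0.021  0.336] turn [ 0.002  0.001 -0.029]
t 8.4 pos [0.4434 0.0319 0.3008] x-yaw 1.301 q [ 0.71 -0.17 -0.74  1.78 -0.11  1.49 -0.28] F [ 0.3 -0.5 -0.5]
shift [-0.031  0.02   0.715] turn [ 0.002  0.001 -0.029]
```

Emit:
jog_arm:
  moves: [-0.015, 0.01, 0.07, 0, 0, -0.015, 1, -0.033, 0.02, 0.17, 0, 0, -0.03, 1, -0.033, 0.02, 0.29, 0, 0, -0.03, 1, -0.033, 0.02, 0.41, 0, 0, -0.03, 1, -0.033, 0.02, 0.53, 0, 0, -0.03, 1, -0.033, 0.02, 0.63, 0, 0, -0.03, 1, -0.033, 0.02, 0.7, 0, 0, -0.03, 1, -0.033, 0.02, 0.715, 0, 0, -0.03, 1]

```text
time: 9.4
position: [0.4456, 0.0212, 0.0846]
tool_rot: [-2.467, -1.94, 0.002]
ft_force: [-1.1, -0.2, -0.4]
grip_width: 0.998
grip_force: 0.0
```

```bash
python3 -c "
from h import *
units((.447,.020,.086),1.331)
im=ctrl.get_image('scene');save(im,'s5',(240,180,390,320),4)"
```

```text
t 9.4 pos [0.4456 0.0212 0.0846] x-yaw 1.333 q [ 0.68  0.05 -0.79  2.07  0.04  1.03 -0.37] F [-1.1 -0.2 -0.4]
shift [-0.003  0.006 -0.005] turn [-0.003 -0.001  0.002]
```

View pics/s5.png

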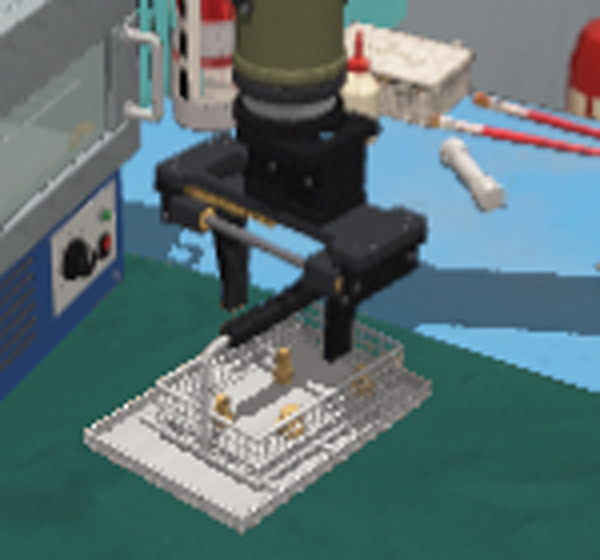

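The fingers straddle the grip bar at mid-length. Closing.

Emit:
jog_arm:
  moves: [0, 0.004, 0, 0, 0, 0, 0.3, 0, 0.004, 0, 0, 0, 0, 0, 0, 0.004, 0, 0, 0, 0, -0.3, 0, 0.004, 0, 0, 0, 0, -0.5, 0, 0.004, 0, 0, 0, 0, -1, 0, 0.004, 0, 0, 0, 0, -1, 0, 0.004, 0, 0, 0, 0, -1, 0, 0.004, 0, 0, 0, 0, -1]
  newtons: 40

```text
time: 10.45
position: [0.4471, 0.0208, 0.086]
tool_rot: [-2.469, -1.942, 0.001]
ft_force: [-0.7, -0.1, -2.6]
grip_width: 0.178
grip_force: 40.1
```

Emit:
jog_arm:
  moves: [0, 0, 0, 0, 0, 0, -1, 0, 0, 0, 0, 0, 0, -1, 0, 0, 0, 0, 0, 0, -1, 0, 0, 0, 0, 0, 0, -1, 0, 0, -0.005, 0, 0, 0, -1, 0, 0, -0.01, 0, 0, 0, -1, 0, 0, -0.02, 0, 0, 0, -1, 0, 0, -0.03, 0, 0, 0, -1]

```text
time: 11.45
position: [0.4473, 0.0208, 0.0952]
tool_rot: [2.47, 1.942, -0.0]
ft_force: [-0.7, 0.5, -3.3]
grip_width: 0.183
grip_force: 40.0
```

Gripped, 40 N on a 16 mm bar and carrying 3.3 N. Lifting straight up gently.

Emit:
jog_arm:
  moves: [0, 0, -0.01, 0, 0, 0, -1, 0, 0, -0.03, 0, 0, 0, -1, 0, 0, -0.06, 0, 0, 0, -1, 0, 0, -0.09, 0, 0, 0, -1, 0, 0, -0.12, 0, 0, 0, -1, 0, 0, -0.14, 0, 0, 0, -1, 0, 0, -0.15, 0, 0, 0, -1, 0, 0, -0.15, 0, 0, 0, -1]

```text
time: 12.45
position: [0.4473, 0.0208, 0.1401]
tool_rot: [2.469, 1.942, -0.0]
ft_force: [-0.9, 0.6, -4.0]
grip_width: 0.177
grip_force: 40.0
```

Emit:
jog_arm:
  moves: [0, 0, -0.01, 0, 0, 0, -1, 0, 0, -0.03, 0, 0, 0, -1, 0, 0, -0.06, 0, 0, 0, -1, 0, 0, -0.09, 0, 0, 0, -1, 0, 0, -0.12, 0, 0, 0, -1, 0, 0, -0.14, 0, 0, 0, -1, 0, 0, -0.15, 0, 0, 0, -1, 0, 0, -0.15, 0, 0, 0, -1]

```text
time: 13.45
position: [0.4473, 0.0208, 0.1851]
tool_rot: [2.469, 1.942, 0.0]
ft_force: [0.2, 0.6, -4.1]
grip_width: 0.178
grip_force: 40.0
```

Emit:
jog_arm:
  moves: [0, 0, 0, 0, 0, 0, -1, 0, 0, 0, 0, 0, 0, -1, 0, 0, 0, 0, 0, 0, -1, 0, 0, 0, 0, 0, 0, -1, 0, 0, 0, 0, 0, 0, -1, 0, 0, 0, 0, 0, 0, -1, 0, 0, 0, 0, 0, 0, -1, 0, 0, 0, 0, 0, 0, -1]

```text
time: 14.45
position: [0.4473, 0.0208, 0.185]
tool_rot: [2.47, 1.942, -0.0]
ft_force: [0.1, 0.1, -3.4]
grip_width: 0.181
grip_force: 40.0
```

```bash
python3 -c "
from h import *
units((.447,.020,.186),1.331)
im=ctrl.get_image('scene');save(im,'s6',(210,120,380,320),3)"
```

```text
t 14.45 pos [0.4473 0.0208 0.185 ] x-yaw 1.333 q [ 0.71 -0.08 -0.77  1.95 -0.06  1.25 -0.28] F [ 0.1  0.1 -3.4]
shift [-0.003 -0.    -0.003] turn [0.    0.    0.001]
```

View pics/s6.png

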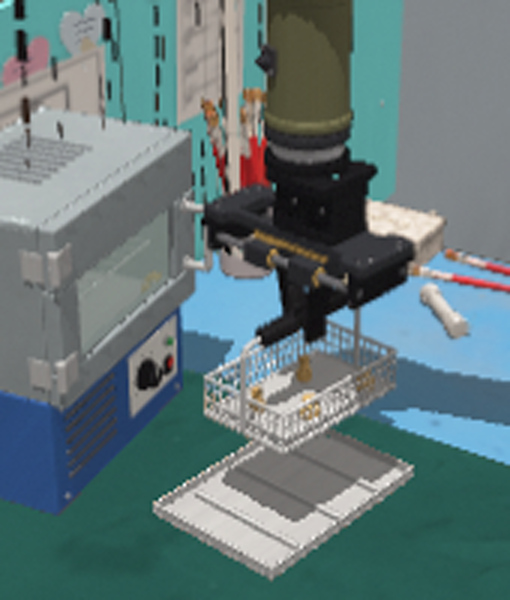

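The basket hangs level about 10 cm up with all four plugs in it, and the door is shut. Handing in.

```bash
python3 -c "
from h import *
print(ctrl.close_job())"
```

```text
the job is handed in; nothing more can be done
None
```

The job is handed in: the cabinet door is shut on its catch, and the basket with all four plugs is held level by the middle of its handle, about 10 cm above the drip tray. No verdict came back.

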